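Set a capping stand's torque collar, then hold its index plunger out

ROBOT

A 6-joint arm with a two-finger parallel gripper is mounted at the origin on a cart in front of the work surface, level with it; the furniture and walls round the work are solid. World frame = base frame: x ahead of the robot, y to its left, z up, the work surface at z = 0. Lengths are in m, angles in rad, forces in N, time in s.
With the tool pointing down it reaches from about 0.375 to 0.975 m from the base axis. Payload 3.8 kg.
Tool frame: the origin (TCP) lies midway between the tips of the shut fingers; the grasp point (between the pads) lies 19 mm behind it; y points along the fingers, x is the direction in which the jaws open and shut, and the axes are right-handed (so a half turn about y gives the same grasp; the last joint's range is limited). The gripper opens to 85 mm and grips with 20 to 120 N. Pads are 22 mm wide; open, the fingers measure 114 mm over their backs; the gripper's body (76 mm by 85 mm) begins 54 mm behind the grasp point. The pads swing forward as they close: fully open they stand 13 mm farther back than shut.
Start: joints at [-1.318, 0.264, 1.604, -0, 1.274, -0.037], TCP at [0.193, -0.647, 0.231] pointing down, gripper open.
Joint ranges: [-2.63, 2.63], [-0.94, 2.18], [0.31, 2.57], [-1.31, 4.45], [0, 2.66], [-2.55, 2.55]. Speed limits (rad/s): [2.57, 2.57, 3.14, 3.14, 3.14, 3.14].

INTERFACE

Orientations are given as a unit quaternion [w, x, y, z].
In Python, from bench import state, snapshot, hand_in, regions_of, tip_of gives the robot as it stands. The module is installed in compiled form; this text tells all that it offers.
- The arm moves only by the shell command python3 -m handwheel 'ROWS' [OPENING] [FORCE]. ROWS is text: rows parted by semicolons, each of 6 numbers parted by spaces: the shift along the tool's x, y, z in mm, then the turn, a rotation vector about the tool's x, y, z in rad. A call has 1 to 20 rows; each row is the pose to reach, as a shift and turn from the pose measured when the call began, along the tool's axes at that moment; what a row does not reach only later rows make up. A row lasts 1/10 s, in which the tool goes at most 50 mm and 8.59 degrees, less where a joint would pass 70% of its speed; a pose out of reach is approached as far as the arm can. A call with a gripper value outside its range is refused whole. OPENING is the finger opening in mm, from 0 to 85.4, set as the call begins (- or left out, the last holds). The fingers move at their own pace and stop on an object; FORCE is the grip in N (left out, the last holds). Time passes only in rows, so rows that repeat a pose let the fingers close. It gives the time, the measured TCP pose, the force and the opening at its end, in the units of the state.
- state(): the state, without advancing time (a new reading comes with each control period).
- snapshot(name): name is "scene" or "top" or "wrist"; returns a dict with "pixels" (420x560x3 uint8, blue, green, red), "depth" (420x560 float32, m along the optical axis (not along the pixel's ray), 0 where there is no reading), "fx", "fy", "cx", "cy" (pixels), "extrinsics" (4x4, takes a point from camera to world coordinates). Camera axes: x right, y down, z forward; pixel columns grow to the right and rows downward; lengths in m; the calibration is good to about 2 mm. A picture is of the moment at which its call begins.
- hand_in(): hands the job in, once; it reports no verdict.
Trained networks look in the newest picture that a camera, given by its name, has taken for a name from the list of things; names that differ only in an ending like _2 or _b are one class to them, and where a whole thing is asked for, a point or a joint stands for the part that bears it (a point fixed in the world has none). Each returns a list of dicts, best first, with "p" (0 to 1); they miss things now and then, are a little off and sometimes report something else, mostly with a low value. They report only what shows in the picture. A call takes as long as a camera call.
- regions_of(camera, label): "mask" (420x560 bool, what is visible of it).
- tip_of(camera, label): "centre" ([x, y, z] in m, in world coordinates, good to about 4 mm: a listed point, or the origin of a listed thing).
The state is a dict: "time_s": time; "joint_positions": joint angles; "joint_vel": joint speeds; "joint_efforts": joint torques, N m; "eef_pos": TCP position; "orientation": TCP orientation; "contact_force": force on the tool from outside, world axes, zero at the start; "wrist_torque": the same for the moment, N m; "finger_gap": finger opening in m.
Only numpy, scipy, OpenCV 4.12 (cv2) and the standard library are available. Lean on these libraries where they do the work, as an engineer would, in place of code of your own. Each camera call takes 0.05 s, during which the arm holds its last target.

TASK

The vial-capping stand is locked by its index pin. With the pin still in, turn the numbered torque collar on top of the head to 5; then pull the black-knobbed index plunger straight up to the end of its travel, so that its pin is clear of the hole in the carousel, and finish while still holding it up, so that I can turn the carousel by hand. Do not turn the carousel yourself, and leave the other things on the bench alone.

Things in the scene. Friction and masses are not known exactly. Their poses are not given: they have to be found in the camera images.
- station: the fixed vial-capping stand: white base 300 mm deep (x) by 216 mm wide (y), white column at the back with an arm that carries a round white head over the carousel, top of the arm 177 mm above the bench. Origin on the bench surface, vertically below the carousel's axis; +x points from the plunger side (front) to the column (back), z up. The head and collar axis stands at x = +58 mm, y = 0, the plunger axis at x = -78 mm, y = 0
- collar (a joint): the torque collar's turn in rad: 0 at number 1, growing clockwise seen from above, 0.42 rad a number, so 1.68 at number 5; end stops at 1 (0) and 7 (2.52). A sprung ball clicks it into place at each number with up to about 0.15 N m and pulls it the last few hundredths of a rad home when it is let go
- collar_grip (a point): on the collar's axis (vertical), 29 mm above the collar's underside, at the height to grip. The collar is a grey knurled cylinder 42 mm in diameter that rises 38 mm above a dark flat skirt 75 mm in diameter bearing white numbers 1 to 7; the skirt's upper face lies 20 mm below this point and the collar's top 17 mm above it. The number at the red pointer on the front of the head (towards the plunger) is the one set. The collar only turns; nothing stands higher near it
- plunger (a joint): the index plunger's lift in m: 0 with the pin seated, 0.016 fully back against its stop. A spring pulls it down with 5 N at 0 and 11 N at 0.016; it falls back by itself when let go
- knob_grip (a point): on the (vertical) axis of the plunger's pull knob, 21 mm above its underside and 12 mm below its top, at the height to grip: the knob is black, round, 30 mm in diameter and 33 mm high, and rests on a brass barrel 16 mm in diameter while the pin is seated; this point is then 110 mm above the bench. 43 mm lower lies the top of the steel bracket, 36 mm wide in the stand's y
- pin_tip (a point): the lower end of the 8 mm steel index pin; seated it stands 9 mm deep in its bore, fully back 7 mm above the carousel plate
- bore_mouth (a point): centre of the mouth of the 10 mm index bore that the pin starts in, at the carousel plate's top, 44 mm above the bench; it turns with the carousel
- carousel (a joint): the carousel's turn in rad about the stand's vertical axis, 0 at the start; the plate is 180 mm in diameter and carries eight capped amber vials up to 91 mm above the bench on a circle of 116 mm diameter, and an index bore every 45 degrees. Locked while the pin is in, free with light friction when it is out
- tray: bystander, fixed: pressed steel instrument tray, 167 x 247 x 35 mm, with three loose amber vials standing in it; origin at the middle of its underside
- timer: bystander: white bench timer, 55 x 70 x 18 mm; origin at the middle of its underside
- tape: bystander, fixed: roll of beige tape lying flat, 75 mm in diameter, 19 mm high; origin at the middle of its underside
- wash_bottle: bystander, fixed: white wash bottle with a red cap and spout, 181 mm high; origin at the middle of its underside
- tipbox: bystander, fixed: green pipette-tip box with a clear lid, 96 x 132 x 77 mm; origin at the middle of its underside
- pipette: bystander: dark pipette lying on the bench, 206 mm long; origin at the middle of its underside
- marker: bystander: white marker with a black cap lying on the bench, 141 mm long; origin at the middle of its underside
- vial0: bystander: loose amber vial with a blue cap standing in the steel tray, 21 mm in diameter, 46 mm high; origin at the middle of its underside
- vial1: bystander: loose amber vial with a blue cap standing in the steel tray, 21 mm in diameter, 46 mm high; origin at the middle of its underside
- vial2: bystander: loose amber vial with a blue cap standing in the steel tray, 21 mm in diameter, 46 mm high; origin at the middle of its underside

How it is judged:
On the way, in this order (a step that is already met when the one before it is completed fails the run):
1. the torque collar is set to 5 while the index pin is still seated (value of joint collar between 1.55 and 1.81 rad and value of joint plunger below 0.003 m), for 0.3 s.
2. the plunger is pulled up to the end of its travel by the gripper (value of joint plunger above 0.0135 m and contact force between the fingers and plunger above 3 N), for 0.3 s.
At the end, for the whole second after the job is handed in: the gripper holds the plunger knob with the plunger at least 13.5 mm up of its 16 mm and the pin tip at least 4 mm above the carousel plate, the collar stands in the click at 5 (within 0.13 rad), and the carousel stands within 0.1 rad of where it started (all of step 2 and z of pin_tip in the frame of bore_mouth above 0.004 m and value of joint collar between 1.55 and 1.81 rad and value of joint carousel between -0.1 and 0.1 rad); the arm keeps its last pose, push and grip.
It fails at once if the index pin is lifted before the collar is set to 5 (value of joint plunger above 0.006 m and (value of joint collar below 1.47 rad or value of joint collar above 1.89 rad)).
It fails at once if the carousel is turned (value of joint carousel above 0.2 rad or value of joint carousel below -0.2 rad).
It fails at once if another thing on the bench is disturbed (distance of any of timer, pipette, marker, vial0, vial1, vial2 from where it was at the start of the episode above 0.03 m).
It also fails if it takes over 54 s, if anything falls off the work surface, if the arm or the gripper's body presses on something with over 40 N, if the wrist force passes 120 N, or if a joint passes its speed limit or range.

## Working session

There is one attempt and no reset: what is moved stays moved. The work goes in short steps, Python scripts to look and compute and a shell command to move; the robot and the scene stay as the last step left them, time stands still between calls to the robot, and variables do not carry over. Pictures are saved under pics/ and viewed, and the job is handed in when it is done.

```bash
mkdir -p pics
python3 - <<'E'
from bench import *
import cv2
print(state())
for c in ("scene","top","wrist"):
    s=snapshot(c); cv2.imwrite(f"pics/{c}0.png",s["pixels"])
    print(c,s["fx"],s["cx"],s["cy"],s["extrinsics"].round(3).tolist())
    for l in ("station","collar_grip","knob_grip","bore_mouth","tray","wash_bottle","tipbox"):
        print(l,[(round(r["p"],2),[round(float(x),4) for x in r["centre"]]) for r in tip_of(c,l)[:2]])
E
```

```text
{'time_s': 0.0, 'joint_positions': array([-1.31787977e+00,  2.64753122e-01,  1.60542962e+00, -8.33492728e-06,
        1.27368448e+00, -3.69366735e-02]), 'joint_vel': array([-0.00131546,  0.00161284, -0.00054812,  0.00036838, -0.00075087,
        0.0009074 ]), 'joint_efforts': array([-2.49815574e-03, -5.15117812e+01, -3.67316043e+01, -3.46101087e-04,
        1.28512413e-02,  3.02990725e-05]), 'eef_pos': array([ 0.19270579, -0.64612053,  0.22993201]), 'orientation': array([ 0.56747016, -0.56646647,  0.42317576, -0.421919  ]), 'contact_force': array([0.25097323, 0.06321605, 0.76826676]), 'wrist_torque': array([-0.02033204, -0.07471504, -0.02324426]), 'finger_gap': 0.0853070135251545}
scene 404.5204533531901 284.1737107732911 216.1042989956071 [[-0.319, -0.394, 0.862, -0.477], [-0.948, 0.129, -0.291, 0.323], [0.004, -0.91, -0.414, 0.641], [0.0, 0.0, 0.0, 1.0]]
station [(0.83, [0.551, 0.0095, -0.0026])]
collar_grip [(0.7, [0.6116, 0.0172, 0.2104])]
knob_grip [(0.68, [0.4786, 0.0153, 0.1089])]
bore_mouth [(0.61, [0.475, 0.0115, 0.0453])]
tray [(0.77, [0.5115, -0.3361, -0.0007])]
wash_bottl
[... 204 characters left out ...]
[0.016, -0.166, -0.986, 1.383], [0.0, 0.0, 0.0, 1.0]]
station [(0.78, [0.5577, 0.0134, -0.0041])]
collar_grip [(0.91, [0.607, 0.0159, 0.2071])]
knob_grip [(0.53, [0.4744, 0.0118, 0.1088])]
bore_mouth [(0.6, [0.3753, -0.1111, 0.0007]), (0.59, [0.4731, 0.0122, 0.0399])]
tray [(0.72, [0.5015, -0.3313, 0.0013])]
wash_bottle [(0.92, [0.6277, -0.4963, 0.0024])]
tipbox [(0.72, [0.3756, -0.1099, 0.0008]), (0.71, [0.6371, 0.4262, -0.0043])]
wrist 296.0367744631537 278.68919710169934 208.5548593013594 [[0.287, -0.911, -0.295, 0.269], [-0.958, -0.273, -0.089, -0.625], [0.0, 0.308, -0.951, 0.374], [0.0, 0.0, 0.0, 1.0]]
station []
collar_grip []
knob_grip []
bore_mouth []
tray []
wash_bottle []
tipbox []
```

View pics/scene0.png

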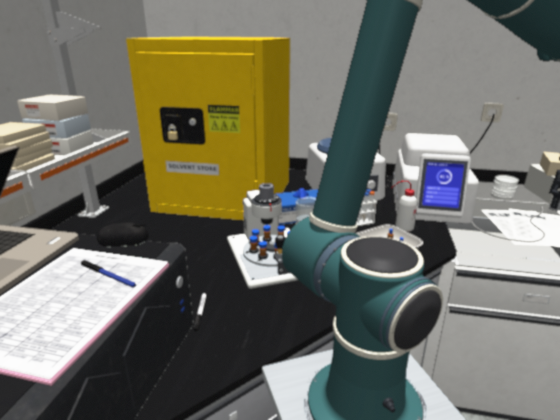

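View pics/top0.png

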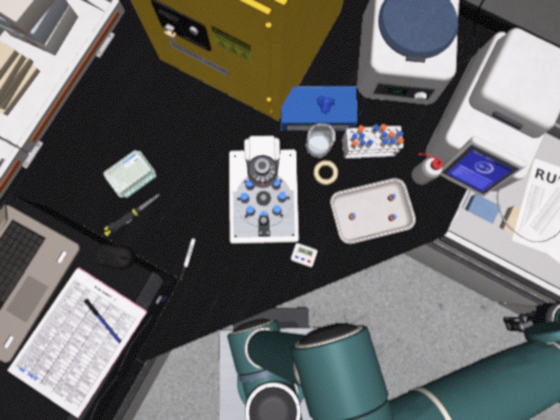

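Run:
```python
import cv2
a=cv2.imread("pics/top0.png");b=cv2.imread("pics/scene0.png")
cv2.imwrite("pics/top0z.png",cv2.resize(a[60:220,190:350],None,fx=3.7,fy=3.7,interpolation=cv2.INTER_CUBIC))
cv2.imwrite("pics/scene0z.png",cv2.resize(b[60:320,220:360],None,fx=2.3,fy=2.3,interpolation=cv2.INTER_CUBIC))
```

```text
(no output)
```

View pics/top0z.png

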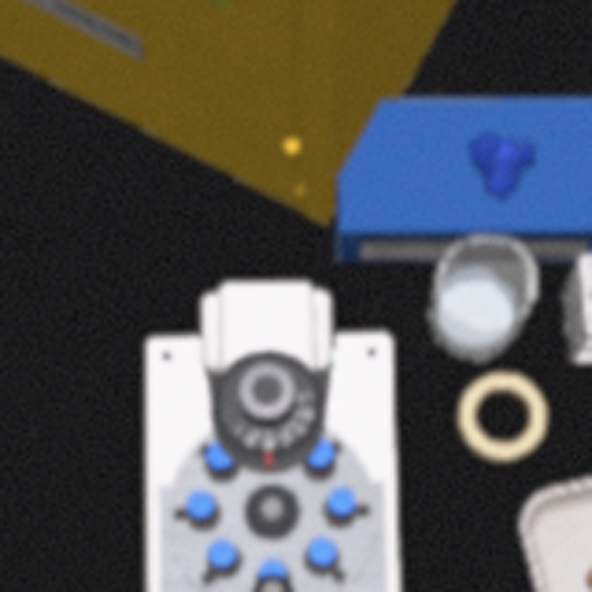

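View pics/scene0z.png

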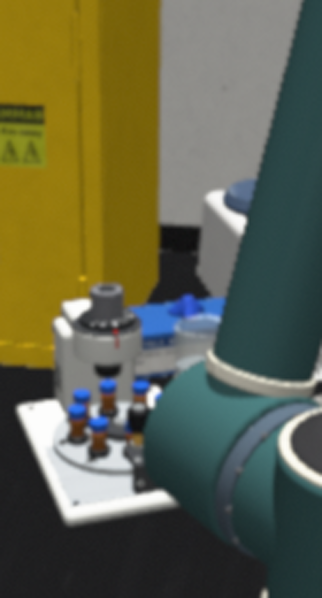

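View pics/wrist0.png

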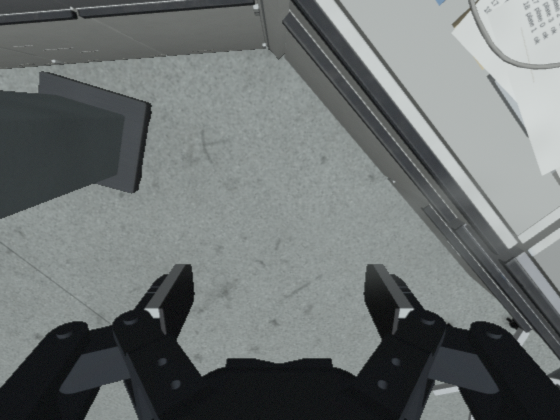

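```bash
cat > h.py <<'E'
from bench import *
import numpy as np, cv2
from scipy.spatial.transform import Rotation as R
def goto(p,yaw=None):
    s=state(); q=s["orientation"]; r=R.from_quat([q[1],q[2],q[3],q[0]])
    d=r.inv().apply(np.array(p)-s["eef_pos"])*1000
    M=r.as_matrix()
    print("t",round(s["time_s"],2),"eef",s["eef_pos"].round(4),"yaw",np.arctan2(M[1,0],M[0,0]).round(4),"tilt",M[:,1].round(3),"j",s["joint_positions"].round(3),"F",s["contact_force"].round(1),"T",s["wrist_torque"].round(2),"gap",round(s["finger_gap"],4))
    out="shift %.1f %.1f %.1f"%tuple(d)
    if yaw is not None:
        T=np.column_stack([[np.cos(yaw),np.sin(yaw),0],[0,0,-1],[-np.sin(yaw),np.cos(yaw),0]])
        out+=" turn %.3f %.3f %.3f"%tuple((r.inv()*R.from_matrix(T)).as_rotvec())
    print(out)
def pic(c,name,box=None,f=1):
    s=snapshot(c); im=s["pixels"]
    if box: im=im[box[0]:box[1],box[2]:box[3]]
    cv2.imwrite(f"pics/{name}.png",cv2.resize(im,None,fx=f,fy=f,interpolation=cv2.INTER_CUBIC)); return s
def tips(c,*ls):
    for l in ls: print(c,l,[(round(r["p"],2),[round(float(x),4) for x in r["centre"]]) for r in tip_of(c,l)[:2]])
E
python3 -c "
from h import *
goto([.193,-.647,.35]);goto([.52,.016,.35],0.7)"
```

```text
t 1.2 eef [ 0.1929 -0.6468  0.2313] yaw -1.281 tilt [-0.  0. -1.] j [-1.318  0.264  1.604 -0.     1.274 -0.037] F [-0.7 -0.3  1.2] T [ 0.01 -0.04 -0.02] gap 0.0853
shift 0.2 -118.7 0.1
t 1.2 eef [ 0.1929 -0.6468  0.2313] yaw -1.281 tilt [-0.  0. -1.] j [-1.318  0.264  1.604 -0.     1.274 -0.037] F [-0.7 -0.3  1.2] T [ 0.01 -0.04 -0.02] gap 0.0853
shift -541.7 -118.7 502.9 turn -0.000 -1.981 -0.000
```

```bash
python3 -m handwheel '0 -50 0 0 0 0;0 -100 0 0 0 0;0 -119 0 0 0 0;-542 -119 503 0 -1.98 0;-542 -119 503 0 -1.98 0;-542 -119 503 0 -1.98 0;-542 -119 503 0 -1.98 0;-542 -119 503 0 -1.98 0;-542 -119 503 0 -1.98 0;-542 -119 503 0 -1.98 0;-542 -119 503 0 -1.98 0;-542 -119 503 0 -1.98 0;-542 -119 503 0 -1.98 0;-542 -119 503 0 -1.98 0;-542 -119 503 0 -1.98 0;-542 -119 503 0 -1.98 0;-542 -119 503 0 -1.98 0;-542 -119 503 0 -1.98 0;-542 -119 503 0 -1.98 0;-542 -119 503 0 -1.98 0' && python3 -c "
from h import *
goto([.52,.016,.35],0.7)
pic('wrist','w1')
tips('wrist','station','collar_grip','knob_grip','bore_mouth')"
```

```text
time_s: 3.2
eef_pos: [0.52, 0.0169, 0.3501]
orientation: [-0.664, 0.664, 0.243, -0.243]
contact_force: [-1.0, -0.6, 0.4]
finger_gap: 0.0854
t 3.2 eef [0.52   0.0169 0.3501] yaw 0.7013 tilt [-0.001 -0.001 -1.   ] j [-1.500e-02 -8.300e-02  1.765e+00 -1.000e-03  1.460e+00 -7.160e-01] F [-1.  -0.6  0.4] T [-0.04  0.    0.02] gap 0.0854
shift -0.6 0.1 -0.7 turn -0.000 0.001 -0.001
wrist station [(0.68, [0.5545, 0.0123, 0.0024])]
wrist collar_grip [(0.56, [0.6127, 0.0103, 0.2083])]
wrist knob_grip [(0.95, [0.4717, 0.0171, 0.1118])]
wrist bore_mouth [(0.76, [0.4699, 0.011, 0.0441])]
```

View pics/w1.png

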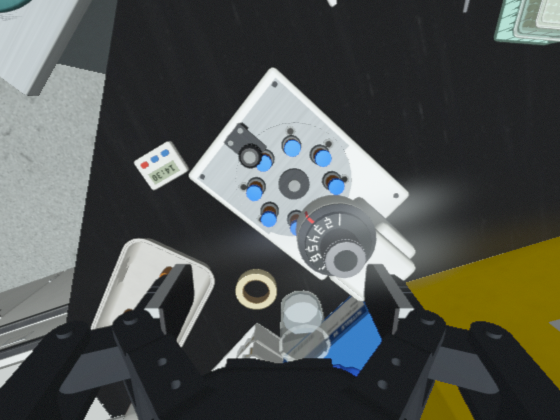

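```bash
python3 -c "
from h import *
s=pic('wrist','w1z',(0,330,230,470),2.3)
tips('top','station','collar_grip','knob_grip') if 0 else None
# metric from depth: collar top & skirt
E=s['extrinsics'];D=s['depth'];v,u=np.nonzero(D>0);z=D[v,u]
P=np.c_[(u-s['cx'])/s['fx']*z,(v-s['cy'])/s['fy']*z,z]@E[:3,:3].T+E[:3,3]
np.savez('w1.npz',P=P,u=u,v=v,c=s['pixels'][v,u])
m=(abs(P[:,0]-.61)<.06)&(abs(P[:,1]-.015)<.06)&(P[:,2]>.15)
print(np.histogram(P[m,2],bins=np.arange(.15,.24,.005)))
t=m&(P[:,2]>P[m,2].max()-.008); print(P[m,2].max(), P[t].min(0),P[t].max(0))
k=(abs(P[:,0]-.474)<.03)&(abs(P[:,1]-.015)<.03)&(P[:,2]>.112)&(P[:,2]<.15)
print(P[k].min(0),P[k].max(0),np.median(P[k],0))
"
```

```text
(array([ 262,  131,   92,  109,  225,  902,  930, 1221,  458,   68,   79,
         71,   80,   94,  154, 1149,    0]), array([0.15 , 0.155, 0.16 , 0.165, 0.17 , 0.175, 0.18 , 0.185, 0.19 ,
       0.195, 0.2  , 0.205, 0.21 , 0.215, 0.22 , 0.225, 0.23 , 0.235]))
0.44382018655638217 [0.55517601 0.05423836 0.43582363] [0.56720064 0.06950372 0.44382019]
[ 0.4598412  -0.00250148  0.1120295 ] [0.49012324 0.02787905 0.12424748] [0.47496347 0.01344046 0.12114449]
```

View pics/w1z.png

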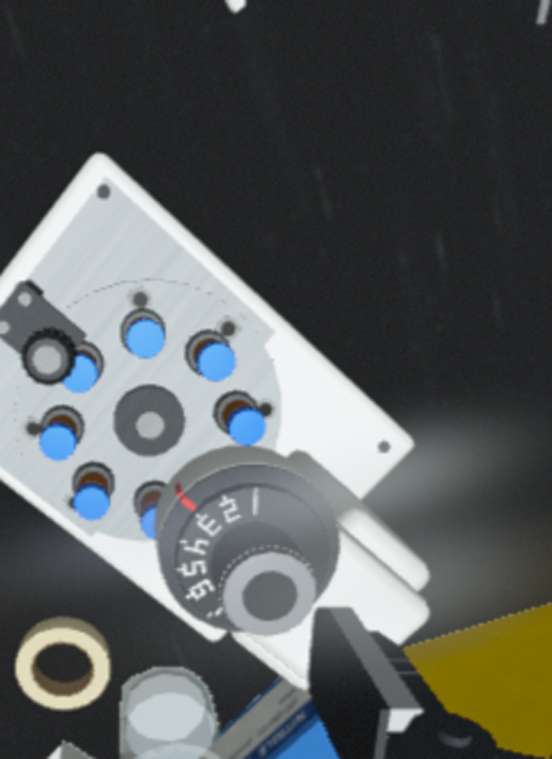

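```bash
python3 -c "
import numpy as np,cv2
d=np.load('w1.npz');P=d['P']
for name,c,lo,hi in (('collar',(.61,.015),.224,.236),('skirt',(.61,.015),.184,.194),('knob',(.474,.014),.118,.128)):
    m=(np.hypot(P[:,0]-c[0],P[:,1]-c[1])<.05)&(P[:,2]>lo)&(P[:,2]<hi)
    if name=='knob': m&=np.hypot(P[:,0]-c[0],P[:,1]-c[1])<.03
    (cx,cy),r=cv2.minEnclosingCircle((P[m,:2]).astype(np.float32)); print(name,cx,cy,r,np.median(P[m,2]),P[m,:2].mean(0))
"
```

```text
collar 0.6111326217651367 0.012337430380284786 0.021033091470599174 0.226634116865402 [0.60991499 0.01279242]
skirt 0.6108900308609009 0.012241403572261333 0.037594713270664215 0.18953955369902284 [0.59957618 0.01801224]
knob 0.47516560554504395 0.012588049285113811 0.014529732055962086 0.121355827541268 [0.47500985 0.01320654]
```

```bash
cat >> h.py <<'E'
def unwrap(c,name,cx=.611,cy=.0123,z=.1895):
    s=snapshot(c); E=np.linalg.inv(s["extrinsics"])
    a=np.radians(np.arange(-150,150,.5)); r=np.linspace(.042,.019,60)
    A,Rr=np.meshgrid(a,r)  # a=0 at front (-x), positive = ccw from above
    W=np.stack([cx-Rr*np.cos(A),cy-Rr*np.sin(A),np.full_like(A,z)],-1)@E[:3,:3].T+E[:3,3]
    im=cv2.remap(s["pixels"],(W[...,0]/W[...,2]*s["fx"]+s["cx"]).astype(np.float32),(W[...,1]/W[...,2]*s["fy"]+s["cy"]).astype(np.float32),cv2.INTER_CUBIC)
    im=cv2.resize(im,(750,180))
    for d in range(-150,151,24):
        x=int((d+150)*2.5); cv2.line(im,(x,0),(x,12),(0,255,0),1); cv2.putText(im,"%.0f"%(d/24.06),(x,24),0,.4,(0,255,0))
    cv2.imwrite(f"pics/{name}.png",im)
E
python3 -c "
from h import *
unwrap('wrist','un1')
goto([.611,.0123,.30],0.7)"
```

```text
t 3.55 eef [0.5198 0.0152 0.3505] yaw 0.6971 tilt [ 0. -0. -1.] j [-0.019 -0.085  1.766 -0.     1.46  -0.716] F [-0.   0.3  0.5] T [ 0.02 -0.03  0.  ] gap 0.0856
shift 68.1 50.5 -60.8 turn 0.000 -0.003 0.000
```

View pics/un1.png

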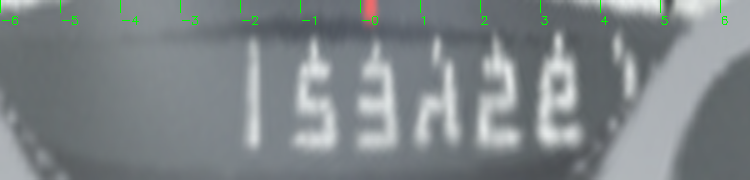

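```bash
python3 -m handwheel '25 0 -22 0 0 0;50 0 -45 0 0 0;68 0 -61 0 0 0;68 0 -61 0 0 0;68 40 -61 0 0 0;68 80 -61 0 0 0;68 80 -61 0 0 0' && python3 -c "
from h import *
pic('wrist','w2')
goto([.611,.0123,.193],0.7)"
```

```text
time_s: 4.25
eef_pos: [0.6062, 0.0116, 0.2636]
orientation: [0.666, -0.663, -0.237, 0.245]
contact_force: [-1.5, 0.5, -0.8]
finger_gap: 0.0854
t 4.3 eef [0.6081 0.0117 0.2673] yaw 0.6964 tilt [-0.007  0.    -1.   ] j [-0.022  0.123  1.704 -0.     1.322 -0.718] F [0.5 0.  0.9] T [-0.04  0.04 -0.02] gap 0.0852
shift 3.1 74.3 -1.7 turn -0.005 -0.004 -0.006
```

View pics/w2.png

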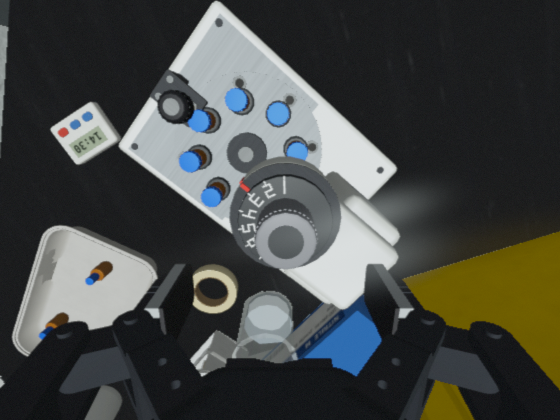

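```bash
python3 -m handwheel '3 30 -2 0 0 0;3 55 -2 0 0 0;3 70 -2 0 0 0;3 73 -2 0 0 0;3 73 -2 0 0 0' && python3 -c "
from h import *
pic('wrist','w3')
goto([.611,.0123,.193],0.7)"
```

```text
time_s: 4.8
eef_pos: [0.6118, 0.0119, 0.1957]
orientation: [0.665, -0.664, -0.239, 0.243]
contact_force: [0.7, 0.3, 1.0]
finger_gap: 0.0853
t 4.85 eef [0.6122 0.012  0.1963] yaw 0.6963 tilt [-0.005 -0.    -1.   ] j [-0.021  0.174  1.779 -0.     1.194 -0.717] F [ 0.3 -0.1 -0.2] T [-0.02  0.   -0.04] gap 0.0851
shift -0.7 3.3 1.0 turn -0.003 -0.004 -0.004
```

View pics/w3.png

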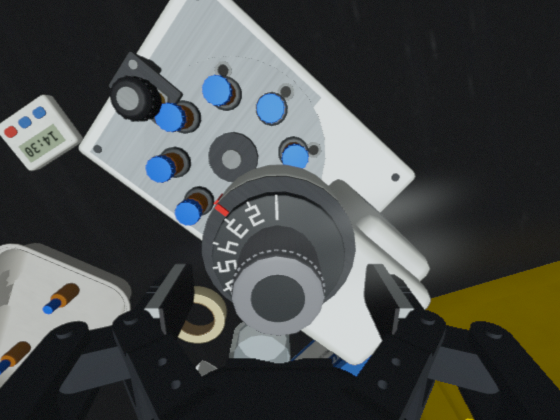

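Collar (around pixel 277,300) stands between the fingers, with clearance all round; closing.

```bash
python3 -m handwheel '-1 2 1 0 0 0;-1 2 1 0 0 0;-1 2 1 0 0 0;-1 2 1 0 0 0;-1 2 1 0 0 0;-1 2 1 0 0 0;-1 2 1 0 0 0;-1 2 1 0 0 0;-1 2 1 0 0 0;-1 2 1 0 0 0' 30 50 && python3 -c "
from h import *
goto([.611,.0123,.193],-.14)"
```

```text
time_s: 5.85
eef_pos: [0.6112, 0.012, 0.1955]
orientation: [0.665, -0.664, -0.24, 0.242]
contact_force: [-2.4, 0.1, 5.7]
finger_gap: 0.0408
t 5.85 eef [0.6112 0.012  0.1955] yaw 0.6964 tilt [-0.003 -0.    -1.   ] j [-0.021  0.172  1.783 -0.     1.191 -0.717] F [-2.4  0.1  5.7] T [-0.02  0.29 -0.03] gap 0.0408
shift 0.0 2.5 0.3 turn -0.001 0.836 -0.003
```

```bash
python3 -m handwheel '0 0 0 0 0.12 0;0 0 0 0 0.24 0;0 0 0 0 0.36 0;0 0 0 0 0.48 0;0 0 0 0 0.6 0;0 0 0 0 0.72 0;0 0 0 0 0.8 0;0 0 0 0 0.84 0;0 0 0 0 0.84 0;0 0 0 0 0.84 0;0 0 0 0 0.84 0' && python3 -c "
from h import *
unwrap('wrist','un2')
unwrap('top','un3')
goto([.611,.0123,.193],-.14)"
```

```text
time_s: 6.95
eef_pos: [0.6107, 0.0119, 0.1955]
orientation: [-0.705, 0.706, -0.052, 0.049]
contact_force: [-4.2, -0.5, 3.9]
finger_gap: 0.0409
t 7.05 eef [0.6107 0.0119 0.1955] yaw -0.1432 tilt [-0.005 -0.    -1.   ] j [-0.021  0.171  1.783 -0.     1.192  0.122] F [-5.7 -2.   5. ] T [-0.16  0.68  0.01] gap 0.0408
shift 0.3 2.5 0.4 turn 0.001 -0.003 -0.004
```

View pics/un2.png

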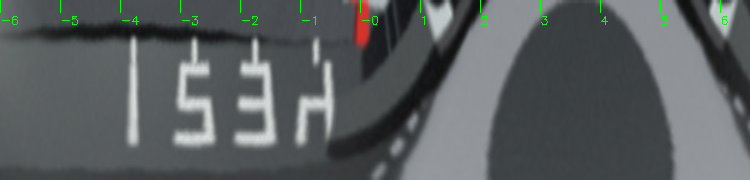

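View pics/un3.png

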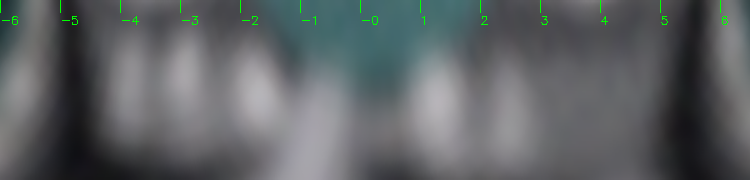

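```bash
python3 -m handwheel '0 0 0 0 0 0;0 0 0 0 0 0;0 0 0 0 0 0;0 0 0 0 0 0;0 0 0 0 0 0;0 0 0 0 0 0;0 0 0 0 0 0;0 -30 0 0 0 0;0 -80 0 0 0 0;0 -130 0 0 0 0;0 -130 0 0 0 0' 85 && python3 -c "
from h import *
goto([.5,.0126,.33],1.57)
goto([.5,.0126,.33],-1.57)"
```

```text
time_s: 8.15
eef_pos: [0.6154, 0.0119, 0.3356]
orientation: [0.705, -0.705, 0.047, -0.055]
contact_force: [0.4, 0.2, 1.1]
finger_gap: 0.0848
t 8.15 eef [0.6154 0.0119 0.3356] yaw -0.1432 tilt [ 0.011 -0.001 -1.   ] j [-0.021  0.098  1.608 -0.     1.424  0.122] F [0.4 0.2 1.1] T [ 0.    0.04 -0.01] gap 0.0848
shift -114.4 4.3 -15.8 turn 0.009 -1.713 0.009
t 8.15 eef [0.6154 0.0119 0.3356] yaw -0.1432 tilt [ 0.011 -0.001 -1.   ] j [-0.021  0.098  1.608 -0.     1.424  0.122] F [0.4 0.2 1.1] T [ 0.    0.04 -0.01] gap 0.0848
shift -114.4 4.3 -15.8 turn -0.009 1.427 0.009
```

```bash
python3 -c "
from h import *
goto([.475,.0126,.28],1.57)"; python3 -m handwheel '-20 5 -3 0.01 -0.15 0;-40 5 -6 0.01 -0.3 0.01;-80 5 -12 0.01 -0.45 0.01;-110 5 -18 0.01 -0.6 0.01;-139 5 -19 0.01 -0.75 0.01;-139 30 -19 0.01 -0.9 0.01;-139 54 -19 0.01 -1.05 0.01;-139 54 -19 0.01 -1.2 0.01;-139 54 -19 0.01 -1.35 0.01;-139 54 -19 0.01 -1.5 0.01;-139 54 -19 0.01 -1.65 0.01;-139 54 -19 0.01 -1.71 0.01;-139 54 -19 0.01 -1.71 0.01;-139 54 -19 0.01 -1.71 0.01' && python3 -c "
from h import *
pic('wrist','w4')
unwrap('wrist','un4')
tips('wrist','knob_grip')
goto([.4755,.0126,.093],1.571)"
```

```text
t 8.15 eef [0.6154 0.0119 0.3356] yaw -0.1432 tilt [ 0.011 -0.001 -1.   ] j [-0.021  0.098  1.608 -0.     1.424  0.122] F [0.4 0.2 1.1] T [ 0.    0.04 -0.01] gap 0.0848
shift -139.7 54.0 -19.4 turn 0.009 -1.713 0.009
time_s: 9.55
eef_pos: [0.4757, 0.0129, 0.28]
orientation: [0.502, -0.501, -0.499, 0.499]
contact_force: [0.8, 0.2, 0.8]
finger_gap: 0.085
wrist knob_grip [(0.88, [0.4713, 0.0142, 0.1094])]
t 9.7 eef [0.4757 0.0129 0.28  ] yaw 1.5659 tilt [-0.001  0.    -1.   ] j [-0.025 -0.148  1.949  0.     1.342 -1.591] F [-0.2  0.8  0.4] T [ 0.06 -0.04  0.05] gap 0.0848
shift -0.3 187.0 0.1 turn -0.001 -0.005 0.000
```

View pics/w4.png

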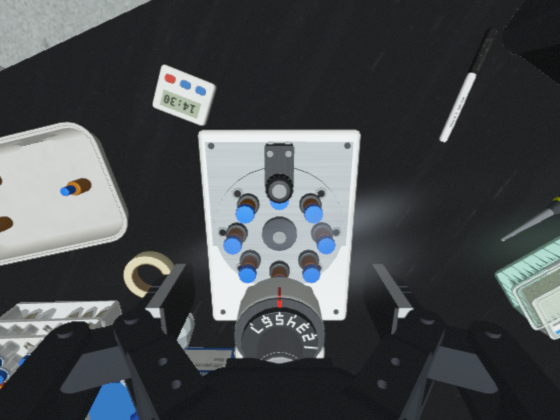

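View pics/un4.png

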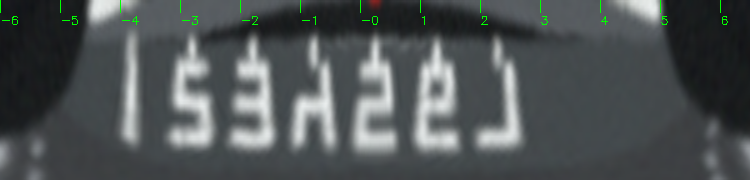

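```bash
python3 -m handwheel '0 40 0 0 0 0;0 80 0 0 0 0;0 120 0 0 0 0;0 150 0 0 0 0;0 170 0 0 0 0;0 183 0 0 0 0;0 185 0 0 0 0;0 185 0 0 0 0;0 185 0 0 0 0' && python3 -c "
from h import *
pic('wrist','w5')
goto([.4755,.0126,.095],1.571)"
```

```text
time_s: 10.6
eef_pos: [0.4769, 0.0129, 0.0965]
orientation: [-0.501, 0.502, 0.499, -0.498]
contact_force: [1.2, 0.1, -0.4]
finger_gap: 0.0854
t 10.65 eef [0.477  0.0129 0.0966] yaw 1.5659 tilt [ 0.002  0.    -1.   ] j [-0.025  0.016  2.152  0.     0.972 -1.591] F [ 0.5 -0.2  0.6] T [0.02 0.03 0.  ] gap 0.0847
shift -0.3 1.6 1.5 turn 0.002 -0.005 0.000
```

View pics/w5.png

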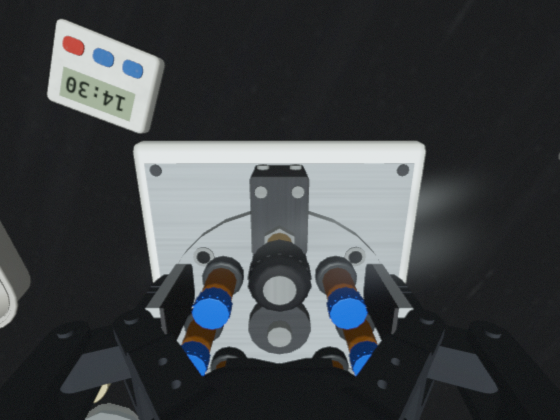

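```bash
python3 -m handwheel '0 1 1 0 0 0;0 1 1 0 0 0;0 1 1 0 0 0;0 1 1 0 0 0;0 1 1 0 0 0;0 1 1 0 0 0;0 1 1 0 0 0;0 1 1 0 0 0;0 1 1 0 0 0;0 1 1 0 0 0;0 1 1 0 0 0;0 1 1 0 0 0' 18 60 && python3 -c "
from h import *
pic('wrist','w6')
goto([.4755,.0126,.095],1.571)"
```

```text
time_s: 11.85
eef_pos: [0.4762, 0.0131, 0.0961]
orientation: [-0.501, 0.502, 0.499, -0.498]
contact_force: [-1.8, 0.7, 5.8]
finger_gap: 0.0275
t 11.9 eef [0.4762 0.0131 0.0962] yaw 1.5658 tilt [ 0.002  0.001 -1.   ] j [-2.500e-02  1.500e-02  2.154e+00  1.000e-03  9.700e-01 -1.591e+00] F [-2.6  1.3  6.2] T [ 0.28  0.37 -0.06] gap 0.0273
shift -0.5 1.2 0.7 turn 0.002 -0.005 0.001
```

View pics/w6.png

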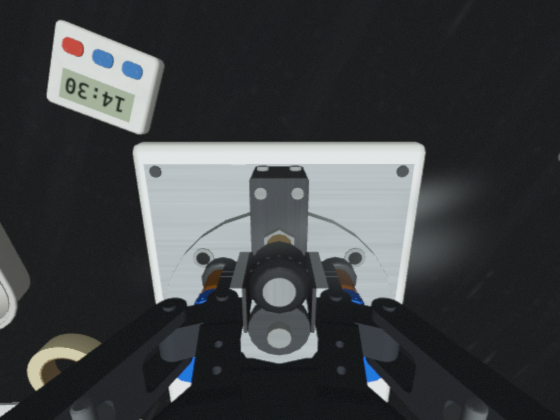

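The pads hold the knob at pixel (280,288). Pulling up.

```bash
python3 -m handwheel '0 -3 0 0 0 0;0 -6 0 0 0 0;0 -9 0 0 0 0;0 -12 0 0 0 0;0 -14 0 0 0 0;0 -15 0 0 0 0;0 -16 0 0 0 0;0 -16 0 0 0 0;0 -16 0 0 0 0;0 -16 0 0 0 0' && python3 -c "
from h import *
s=pic('wrist','w7')
tips('wrist','knob_grip','pin_tip','bore_mouth')
goto([.4755,.0126,.113],1.571)"
```

```text
time_s: 12.9
eef_pos: [0.476, 0.0131, 0.1119]
orientation: [-0.501, 0.502, 0.499, -0.498]
contact_force: [4.4, 0.3, -11.0]
finger_gap: 0.0274
wrist knob_grip [(0.61, [0.4731, 0.0174, 0.1252])]
wrist pin_tip [(0.45, [0.3748, -0.1139, -0.0045])]
wrist bore_mouth []
t 13.1 eef [0.476  0.0131 0.112 ] yaw 1.5657 tilt [ 0.002  0.001 -1.   ] j [-2.500e-02 -6.000e-03  2.141e+00  1.000e-03  1.004e+00 -1.591e+00] F [  3.7   1.4 -11.6] T [ 0.14 -0.65 -0.03] gap 0.0274
shift -0.5 -1.0 0.5 turn 0.002 -0.005 0.001
```

View pics/w7.png

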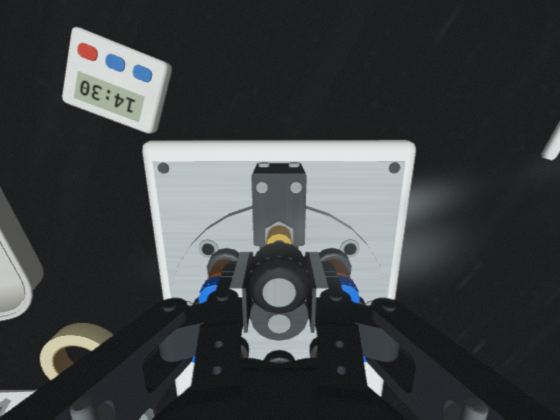

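```bash
python3 -m handwheel '0 -0.5 0 0 0 0;0 -1 0 0 0 0;0 -1 0 0 0 0;0 -1 0 0 0 0;0 -1 0 0 0 0;0 -1 0 0 0 0;0 -1 0 0 0 0;0 -1 0 0 0 0;0 -1 0 0 0 0;0 -1 0 0 0 0' && python3 -c "
from h import *
s=snapshot('wrist');tips('wrist','knob_grip')
E=s['extrinsics'];D=s['depth'];v,u=np.nonzero(D>0);z=D[v,u]
P=np.c_[(u-s['cx'])/s['fx']*z,(v-s['cy'])/s['fy']*z,z]@E[:3,:3].T+E[:3,3]
k=(np.hypot(P[:,0]-.4755,P[:,1]-.0126)<.008)&(P[:,2]<.16); print('knob top z',np.median(P[k,2]))
goto([.4755,.0126,.113],1.571)
pic('scene','s8',(150,310,220,380),3.5); pic('top','t8')"
```

```text
time_s: 14.1
eef_pos: [0.4759, 0.0131, 0.1123]
orientation: [-0.501, 0.502, 0.499, -0.498]
contact_force: [6.0, 0.6, -16.3]
finger_gap: 0.0275
wrist knob_grip [(0.98, [0.4713, 0.0145, 0.1276])]
knob top z 0.13815705555796345
t 14.2 eef [0.4759 0.0131 0.1123] yaw 1.5657 tilt [ 0.002  0.001 -1.   ] j [-2.500e-02 -6.000e-03  2.141e+00  1.000e-03  1.005e+00 -1.591e+00] F [  6.3   0.2 -15.9] T [ 0.16 -1.06  0.02] gap 0.0271
shift -0.5 -0.7 0.4 turn 0.002 -0.005 0.001
```

View pics/s8.png

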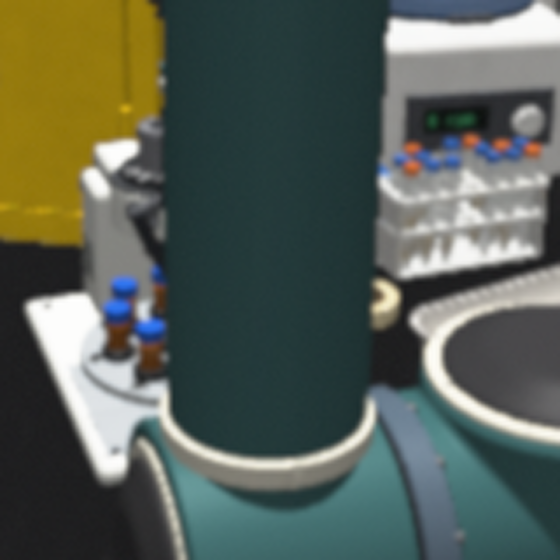

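View pics/t8.png

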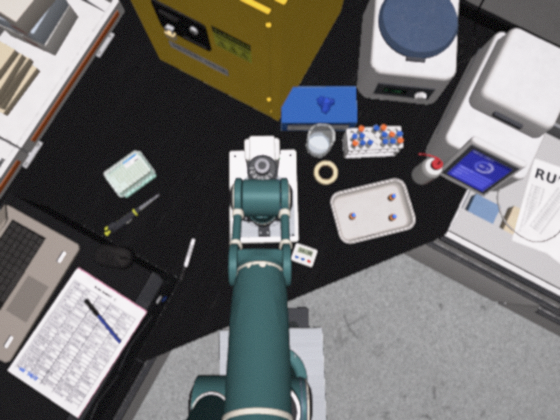

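```bash
python3 -c "
from h import *
hand_in(); goto([.4755,.0126,.113])"
```

```text
the job is handed in; nothing more can be done
the job is handed in; nothing more can be done
```

I turned the torque collar from 3 to 5 with the pin still seated. I then pulled the black knob straight up to its stop and handed in while still holding it there.

- **Collar:** after I let go, the wrist picture showed the 5 at the red pointer. It had been turned 0.84 rad, two clicks.
- **Plunger:** the gripper rose about 16 mm, and depth puts the knob top about 16.8 mm higher than before (138.2 mm against 121.4 mm). A further 1 mm pull moved it only 0.3 mm while the force went from 11 N to 16 N, which indicates the end stop. The grip opening stayed at 27 mm, with no sign of slip.
- **Rest of the bench:** the carousel vials looked unmoved in the wrist picture, and the bench items looked undisturbed in the top view.
- **Not confirmed:** I could not see the pin tip itself. The network's one report of it was a low-value false hit elsewhere, so that the pin is clear of the hole follows only from the measured lift. After hand-in the robot could no longer be read, so I have no state check from the final second.

The job took about 14 s of the 54 s allowed.

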